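Find the blind bore of a spring housing and hold it bore-up over the parts dish

TASK

The square bare-metal spring housing lying on the bench is bored from one end only: pick it up, feel for the bore by trying its ends on the gauge's level pin, and slide the bored end fully home against the shoulder to prove the bore clear to its depth. Then draw it off, turn it bore-up and hold it upright and still a hand's width above the middle of the round magnetic dish, so that a valve spring can be dropped in; finish while still holding it there. Leave the dish, the springs and the brass drift where they are.

Things in the scene. Friction and masses are not known exactly. Their poses are not given: they have to be found in the camera images.
- housing: loose bare-metal spring housing, a square block 46x46x66 mm, about 0.3 kg, lying on a long side. Origin at its middle; z axis along the 66 mm length, x, y across. A round blind bore 34 mm across, 48 mm deep, opens at one square end; the other end is solid. Outside the ends look alike: find the bored one by trying it on the pin (the solid end stops at the pin's nose) or by sight
- gauge: green depth-gauge stand fixed to the bench, 112 mm deep, 84 wide, 105 high. A bright level pin, 30 mm across, 44 long, with a 5 mm bevelled nose (21 mm across at its tip), stands out towards the robot from a dark shoulder 44 mm across. Origin on the bench right below the shoulder's face; the pin points along its own -x, its axis 70 mm above the bench; z up
- gauge_shoulder (a point): centre of the gauge's shoulder face, at the root of the pin (70 mm above the bench), same axes as the gauge; a housing fully home has its bored end against this face and so its middle 33 mm in front of it
- gauge_pin_tip (a point): centre of the pin's nose, 44 mm in front of the shoulder, same axes as the gauge
- tray: loose round magnetic parts dish of bright steel, 138 mm across, 24 mm high; origin at the middle of its underside, z up
- spring_a: valve spring standing on end beside the dish, 31 mm across, 48 mm high; origin at the middle of its underside. Leave it alone
- spring_b: second, like valve spring standing beside the first. Leave it alone
- drift: brass drift, a round bar 16 mm thick and 140 mm long along its y axis, lying between the gauge and the dish; origin at the middle of its underside. Leave it alone

How it is judged:
On the way:
1. the housing is slid onto the gauge pin, bored end fully home against the shoulder (within 5 mm) (distance between housing and gauge_shoulder below 0.038 m and angle between the z axis of housing and the x axis of gauge, either way round below 0.12 rad), for 0.1 s.
At the end, for the whole second after the job is handed in: The housing is held in the fingers with its bore facing up (axis within 15 degrees of vertical), its middle more than 100 mm above the bench and within 35 mm of the dish's centre seen from above, at rest (angle between housing's own z axis and vertical below 0.26 rad and horizontal distance between housing and tray below 0.035 m and height (world z) of housing above 0.1 m and contact force between the fingers and housing above 1 N and linear speed of housing below 0.03 m/s and angular speed of housing below 0.2 rad/s); the arm keeps its last pose, push and grip.
It fails at once if the dish is shifted by more than 30 mm (distance of tray from where it was at the start of the episode above 0.03 m).
It fails at once if a valve spring is knocked over or shifted by more than 30 mm (distance of any of spring_a, spring_b from where it was at the start of the episode above 0.03 m or angle between any of spring_a, spring_b's own z axis and vertical above 0.5 rad).
It fails at once if the brass drift is shifted by more than 30 mm (distance of drift from where it was at the start of the episode above 0.03 m).
It also fails if it takes over 58 s, if anything falls off the work surface, if the arm or the gripper's body presses on something with over 40 N, if the wrist force passes 120 N, or if a joint passes its speed limit or range.

ROBOT

A 6-joint arm with a two-finger parallel gripper is mounted at the origin on a cart in front of the work surface, level with it; the furniture and walls round the work are solid. World frame = base frame: x ahead of the robot, y to its left, z up, the work surface at z = 0. Lengths are in m, angles in rad, forces in N, time in s.
With the tool pointing down it reaches from about 0.3 to 0.875 m from the base axis. Payload 6.4 kg.
Tool frame: the origin (TCP) lies at the very end of the fingers, on their centre line; the grasp point (between the pads) lies behind it (env.hold_point_z is the z of the grasp point in the tool frame, in m); z points along the fingers, y is the line along which they close (so a half turn about z gives the same grasp; the last joint's range is limited). The gripper opens to 88 mm and grips with 3 to 60 N. Pads are 18 mm wide; open, the fingers measure 123 mm over their backs; the gripper's body (75 mm by 187 mm) begins 45 mm behind the grasp point.
Start: joints at [-1.31, 0.181, 1.607, -0, 1.354, -0.206], TCP at [0.259, -0.513, 0.239] pointing down, gripper open.
Joint ranges: [-2.99, 2.99], [-0.89, 2.07], [0.3, 2.58], [-1.14, 4.28], [0, 2.63], [-3.12, 3.12]. Speed limits (rad/s): [2.57, 2.57, 3.01, 3.14, 3.14, 3.14].

INTERFACE

Orientations are given as a rotation vector (axis times angle).
In Python, from bench import env gives the robot as it stands.
- The arm moves only by the tool servo_tool, never from a script. Its argument "deltas" is a list of rows, each a list of 7 numbers: the shift along the world's x, y, z each as a share of 150 mm, from -1 to 1, then the turn, a rotation vector about the world's x, y, z each as a share of 30 degrees, from -1 to 1, then the closure, from -1 (fully open) to 1 (shut). In form: [[dx, dy, dz, ax, ay, az, hand], ...]. A call has exactly 8 rows; each row is the pose to reach, as a shift and turn from the pose commanded when the call began; what a row does not reach only later rows make up. A row lasts 1/10 s, in which the tool goes at most 50 mm and 8.59 degrees, less where a joint would pass 70% of its speed; a pose out of reach is approached as far as the arm can. A call with a number of a shift or a turn outside -1 to 1 is refused whole. A call with a gripper value outside its range is refused whole. The fingers move at their own pace and stop on an object; the grip force is fixed at half the most. Time passes only in rows, so rows that repeat a pose let the fingers close, or fill a call up. It gives the time, the measured TCP pose, the force, the opening and the grip force at its end, in the units of the state.
- env.get_state(): the state, without advancing time (a new reading comes with each control period).
- env.snapshot(name): name is "scene" or "top"; returns a dict with "color" (480x640x3 uint8, red, green, blue), "intrinsics" (3x3 intrinsics, pixels), "rvec" (rotation vector, rad) and "tvec" (3), from world to camera coordinates, as OpenCV has them. Camera axes: x right, y down, z forward; pixel columns grow to the right and rows downward; lengths in m; the calibration is good to about 2 mm. A picture is of the moment at which its call begins. There is no depth.
- env.hand_in(): hands the job in; it is judged then, once.
The state is a dict: "clock": time; "joint_positions": joint angles; "dq": joint speeds; "joint_torque": joint torques, N m; "position": TCP position; "tool_rot": TCP orientation; "ft_force": force on the tool from outside, world axes, zero at the start; "torque": the same for the moment, N m; "finger_gap": opening from 0.0 (shut) to 1.0 (fully open); "grip_force": force on a finger pad.
Only numpy, scipy, OpenCV 4.12 (cv2) and the standard library are available. Lean on these libraries where they do the work, as an engineer would, in place of code of your own. Each camera call takes 0.05 s, during which the arm holds its last target. There are 200 camera calls.

## Working session

There is one attempt and no reset: what is moved stays moved. The work goes in short steps, Python scripts to look and compute and a tool call to move; the robot and the scene stay as the last step left them, time stands still between calls to the robot, and variables do not carry over. Pictures are saved under pics/ and viewed, at most 10 in all, crops included, and the job is handed in when it is done.

Besides the shell and the picture viewer there is one more tool, called after "Emit:" as name([rows], argument=value, ...), one row to a line, values as JSON. servo_tool: Moves the arm, as the interface text tells. Shift numbers are shares of 150 mm and turn numbers shares of 30 degrees, none past 1 either way. Its arguments: {"type":"object","properties":{"deltas":{"type":"array"}},"required":["deltas"]}

```bash
mkdir -p pics; ls; python3 - <<'E'
from bench import env
import cv2,pickle
for n in("scene","top"):
    s=env.snapshot(n); pickle.dump(s,open(n+".pkl","wb")); cv2.imwrite(f"pics/{n}0.png",s["color"][:,:,::-1]); print(s["intrinsics"],s["rvec"],s["tvec"])
print(env.get_state(),env.hold_point_z)
E
```

```text
pics
[[498.09403661   0.         322.73167242]
 [  0.         498.09403661 234.26960686]
 [  0.           0.           1.        ]] [ 1.98277666 -0.2080247   0.16155162] [-0.61014651  0.03528732  0.9302251 ]
[[502.45134331   0.         319.13550077]
 [  0.         502.45134331 234.42655225]
 [  0.           0.           1.        ]] [ 2.15571364 -2.16539932  0.10959417] [-0.16224053  0.59224554  1.1556762 ]
{'clock': 0.1, 'joint_positions': array([-1.31028693e+00,  1.81494701e-01,  1.60788158e+00,  2.00071273e-05,
        1.35377722e+00, -2.06347734e-01]), 'dq': array([-0.00107688, -0.00073156, -0.00119458,  0.00072588, -0.0010848 ,
        0.00020611]), 'joint_torque': array([ 5.84495756e-04, -4.34813833e+01, -3.42696941e+01,  7.03757722e-02,
        3.39950121e-02, -4.18751370e-05]), 'position': array([ 0.2586713 , -0.51300977,  0.23789728]), 'tool_rot': array([-3.05487273e+00, -7.26328159e-01,  3.56968950e-05]), 'ft_force': array([ 0.25542133, -0.82446043, -1.25115248]), 'torque': array([ 0.04711402, -0.0733979 ,  0.00593075]), 'grip_force': 0.0, 'finger_gap': 1.001473776660684} -0.0187
```

View pics/scene0.png

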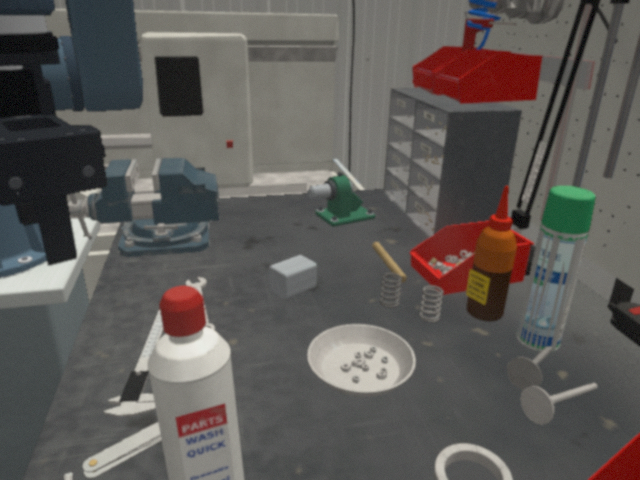

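View pics/top0.png

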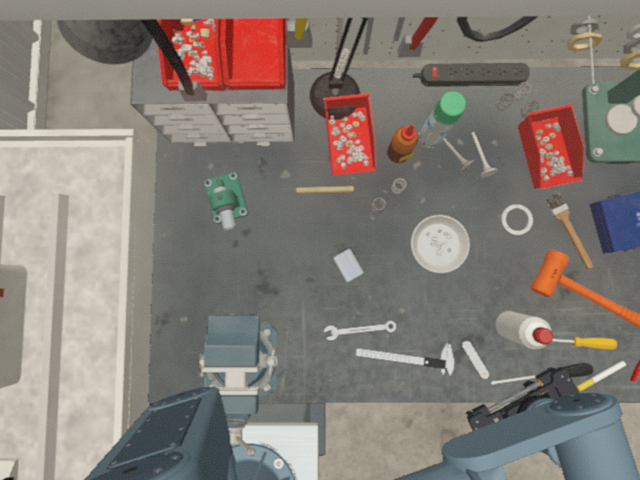

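The scene view shows the housing at about (293,275), the gauge at (343,200) with its pin at (318,190), and the dish at (361,358). In the top view the housing is at (348,265), the gauge at (226,200) with its pin running down to (228,225), the dish at (440,244), the drift at (325,189) and the springs at (378,204) and (399,185).

```bash
cat > h.py <<'E'
import numpy as np,cv2,pickle
def load(n): return pickle.load(open(n+".pkl","rb"))
def ray(s,uv,z):
    R=cv2.Rodrigues(np.array(s["rvec"]))[0];t=np.array(s["tvec"]);C=-R.T@t
    d=(R.T@np.linalg.inv(s["intrinsics"])@np.c_[np.reshape(uv,(-1,2)),np.ones(np.size(uv)//2)].T).T
    return C+d*((z-C[2])/d[:,2])[:,None]
def proj(s,P): return cv2.projectPoints(np.float64(P).reshape(-1,1,3),s["rvec"],s["tvec"],s["intrinsics"],None)[0].reshape(-1,2)
def blob(m,x0,y0,x1,y1):
    k=np.zeros_like(m);k[y0:y1,x0:x1]=m[y0:y1,x0:x1]
    c=cv2.findContours(k,cv2.RETR_EXTERNAL,cv2.CHAIN_APPROX_NONE)[0]
    return max(c,key=cv2.contourArea)
E
python3 - <<'E'
from h import *
np.set_printoptions(precision=4,suppress=True)
s=load("top");im=s["color"];g=im.mean(2);sat=im.max(2).astype(int)-im.min(2)
R=cv2.Rodrigues(s["rvec"])[0];print("cam",-R.T@s["tvec"])
m=((g>125)).astype(np.uint8)
c=blob(m,320,240,375,290);r=cv2.minAreaRect(c);print("housing",r,cv2.contourArea(c))
w=ray(s,cv2.boxPoints(r),.046);print(w,w.mean(0),np.linalg.norm(np.diff(w,axis=0),axis=1))
c=blob(m,405,205,480,280);e=cv2.fitEllipse(c);print("dish",e,ray(s,e[0],.024),ray(s,[[e[0][0]-e[1][0]/2,e[0][1]],[e[0][0]+e[1][0]/2,e[0][1]]],.024))
# green base
hsv=cv2.cvtColor(im,cv2.COLOR_RGB2HSV)
gm=cv2.inRange(hsv,(60,80,30),(95,255,255));c=blob(gm,195,165,255,240);r=cv2.minAreaRect(c);w=ray(s,cv2.boxPoints(r),.0);print("gauge",r,w)
pm=((g>130)&(sat<40)).astype(np.uint8);c=blob(pm,200,185,250,240);r=cv2.minAreaRect(c);print("pin",r,ray(s,cv2.boxPoints(r),.07))
for b in [(295,180,360,198)]:
    c=blob(((sat>45)&(g>100)).astype(np.uint8),*b);r=cv2.minAreaRect(c);print("drift",ray(s,cv2.boxPoints(r),.008))
for uv in [(378,204),(399,185)]: print("spring",ray(s,uv,.024))
A=cv2.resize(im[160:245,185:265],None,fx=5,fy=5,interpolation=2)
B=cv2.resize(im[235:300,315:385],None,fx=5,fy=5,interpolation=2)
q=load("scene")["color"];C=cv2.resize(q[155:230,295:385],None,fx=4,fy=4,interpolation=2);D=cv2.resize(q[250:300,260:330],None,fx=4,fy=4,interpolation=2)
o=np.zeros((600,800,3),np.uint8)
for X,y,x in((A,0,0),(B[:, :350],0,420)): o[y:y+X.shape[0],x:x+X.shape[1]]=X
o[325:525,430:710]=D
o=o[:600];X=C[:170]
cv2.imwrite("pics/crop1.png",o[:,:,::-1]);cv2.imwrite("pics/crop2.png",cv2.resize(C,None,fx=2,fy=2)[:600,:,::-1])
E
```

```text
cam [ 0.4609 -0.1751  1.2123]
housing ((347.8846435546875, 264.9230651855469), (29.76833152770996, 20.21765899658203), 60.2551155090332) 550.5
[[ 0.537  -0.1941  0.046 ]
 [ 0.5602 -0.2351  0.046 ]
 [ 0.5    -0.2686  0.046 ]
 [ 0.4771 -0.2278  0.046 ]] [ 0.5186 -0.2314  0.046 ] [0.0471 0.0689 0.0468]
dish ((439.8261413574219, 243.47067260742188), (57.9239501953125, 59.55936813354492), 124.71480560302734) [[ 0.5694 -0.4507  0.024 ]] [[ 0.5697 -0.3822  0.024 ]
 [ 0.5691 -0.5192  0.024 ]]
gauge ((225.46475219726562, 197.24273681640625), (44.12472915649414, 33.23847961425781), 75.0685806274414) [[0.7308 0.119  0.    ]
 [0.7518 0.0401 0.    ]
 [0.6454 0.0108 0.    ]
 [0.6247 0.089  0.    ]]
pin ((226.00001525878906, 219.00001525878906), (19.798988342285156, 18.384775161743164), 45.0) [[0.6254 0.0799 0.07  ]
 [0.6555 0.0504 0.07  ]
 [0.6227 0.0177 0.07  ]
 [0.5928 0.0471 0.07  ]]
drift [[ 0.7096 -0.1084  0.008 ]
 [ 0.7137 -0.2475  0.008 ]
 [ 0.6995 -0.2479  0.008 ]
 [ 0.6954 -0.1089  0.008 ]]
spring [[ 0.6649 -0.306   0.024 ]]
spring [[ 0.7109 -0.3571  0.024 ]]
```

View pics/crop1.png

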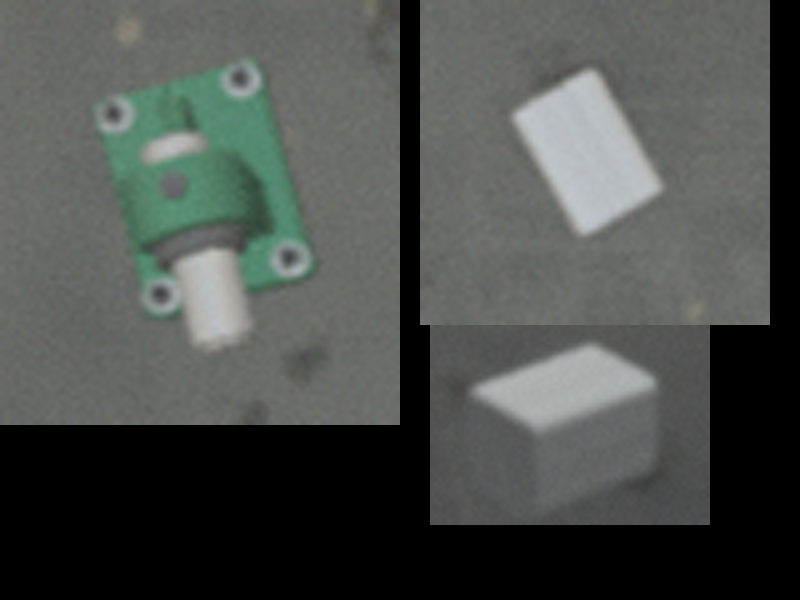

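View pics/crop2.png

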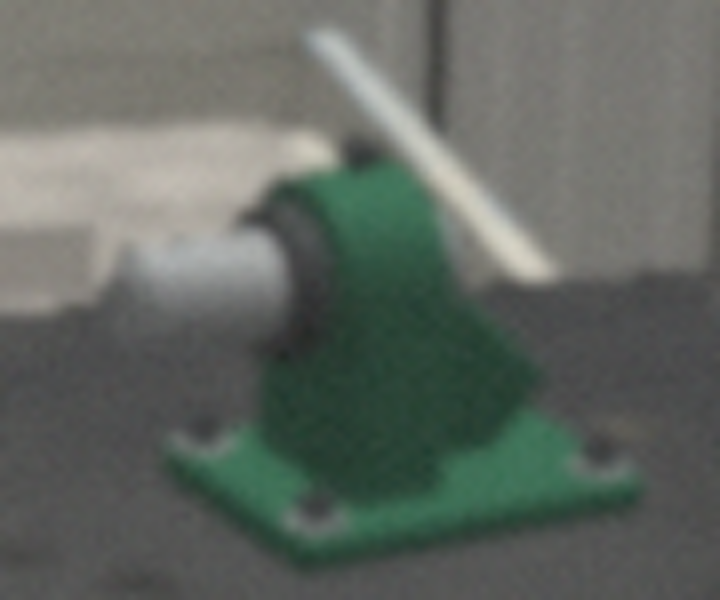

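Crop 1 shows the pin from its root at (207,250) to its tip at (220,343), and the housing's top face, with no bore visible on the end nearest the robot. Crop 2 shows the pin tip at about (120,295). Next I refine the pin axis and check that near end for the bore.

```bash
python3 - <<'E'
from h import *
np.set_printoptions(precision=4,suppress=True)
s=load("top");q=load("scene");im=s["color"];g=cv2.GaussianBlur(im,(0,0),.7).mean(2)
R=cv2.Rodrigues(q["rvec"])[0];print("scene cam",-R.T@q["tvec"])
# pin rows: bright columns extents
for v in range(206,232):
    row=g[v,212:245];k=np.where(row>135)[0]+212
    if len(k): print(v,k.min(),k.max(),end=" | ")
print()
ax=np.array([np.cos(np.radians(15.4)),np.sin(np.radians(15.4))])
# pin mask PCA
m=((g>135)&(im.max(2).astype(int)-im.min(2)<35)).astype(np.uint8);m[:212]=0
c=blob(m,214,212,242,234);M=cv2.moments(c);print(cv2.contourArea(c),ray(s,[M['m10']/M['m00'],M['m01']/M['m00']],.07),cv2.fitLine(c,2,0,.01,.01).ravel())
for name,uv in(("tip",(229,228.5)),("root",(226.2,211))):print(name,ray(s,uv,.07))
c0=np.array([.6882,.0647]);print("axis thru base centre at x=.6",c0+ax*(.6-c0[0])/ax[0])
for d in(0,.044): # project hypotheses
    for sx in(.645,.650,.655):
        y=c0[1]+(sx-c0[0])*ax[1]/ax[0];P=np.array([sx-d*ax[0],y-d*ax[1],.07]);print(d,sx,P,proj(s,P),proj(q,P))
w=np.array([[.537,-.1941],[.5602,-.2351],[.5,-.2686],[.4771,-.2278]])
print("housing in scene",proj(q,np.c_[w,np.full(4,.046)]).round(1).tolist())
X=q["color"][250:302,262:325].astype(float).mean(2);X=np.clip((X-70)/(130-70),0,1)*255
cv2.imwrite("pics/e.png",cv2.resize(X.astype(np.uint8),None,fx=8,fy=8,interpolation=2))
E
```

```text
scene cam [ 0.4043 -0.9471  0.4224]
210 224 230 | 211 222 240 | 212 221 240 | 213 220 244 | 214 220 244 | 215 219 232 | 216 218 232 | 217 219 232 | 218 219 232 | 219 219 233 | 220 219 233 | 221 216 233 | 222 222 233 | 223 222 234 | 224 223 234 | 225 223 234 | 226 223 233 | 227 223 232 | 228 224 231 | 229 227 227 | 
187.5 [[0.6224 0.0474 0.07  ]] [  0.6994   0.7147 225.4737 219.7018]
tip [[0.602  0.0415 0.07  ]]
root [[0.6426 0.0486 0.07  ]]
axis thru base centre at x=.6 [0.6    0.0404]
0 0.645 [0.645  0.0528 0.07  ] [[224.3993 210.0001]] [[326.754  189.8223]]
0 0.65 [0.65   0.0542 0.07  ] [[223.839  207.8587]] [[328.8457 189.495 ]]
0 0.655 [0.655  0.0556 0.07  ] [[223.2794 205.7193]] [[330.9286 189.169 ]]
0.044 0.645 [0.6026 0.0411 0.07  ] [[229.1741 228.2518]] [[308.6497 192.6555]]
0.044 0.65 [0.6076 0.0425 0.07  ] [[228.6092 226.0926]] [[310.8176 192.3163]]
0.044 0.655 [0.6126 0.0439 0.07  ] [[228.0449 223.9356]] [[312.9762 191.9784]]
housing in scene [[297.6, 253.1], [315.9, 262.8], [282.6, 275.8], [264.9, 265.1]]
```

View pics/e.png

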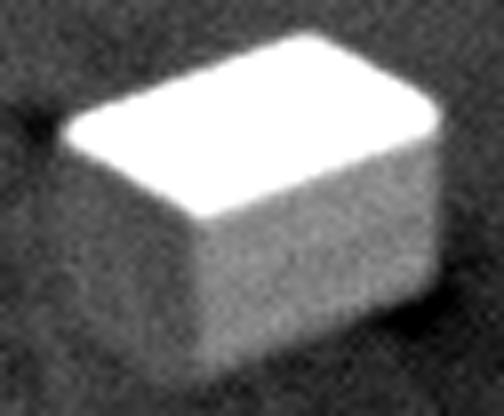

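The two views agree on the pin: shoulder at about (0.645, 0.053), axis yaw 15.4°. The housing is centred at about (0.521, -0.231), yaw 29°. Its near end shows no clear bore, so I'll try the far end on the pin first. Moving now.

Emit:
servo_tool([
  [0.1, 0.25, 0, 0, 0, 0, -1],
  [0.3, 0.5, 0, 0, 0, 0.04, -1],
  [0.5, 0.7, 0, 0, 0, 0.08, -1],
  [0.7, 0.85, 0, 0, 0, 0.08, -1],
  [0.873, 0.94, 0, 0, 0, 0.08, -1],
  [0.873, 0.94, 0, 0, 0, 0.08, -1],
  [0.873, 0.94, 0, 0, 0, 0.08, -1],
  [0.873, 0.94, 0, 0, 0, 0.08, -1],
])

```text
clock: 0.9
position: [0.3889, -0.3729, 0.2384]
tool_rot: [-3.04, -0.789, 0.001]
ft_force: [0.5, -0.2, 0.2]
finger_gap: 0.999
grip_force: 0.0
```

Emit:
servo_tool([
  [0.25, 0.25, 0, 0, 0, 0, -1],
  [0.5, 0.5, 0, 0, 0, 0, -1],
  [0.7, 0.75, 0, 0, 0, 0, -1],
  [0.873, 0.94, 0, 0, 0, 0, -1],
  [0.873, 0.94, -0.3, 0, 0, 0, -1],
  [0.873, 0.94, -0.6, 0, 0, 0, -1],
  [0.873, 0.94, -0.9, 0, 0, 0, -1],
  [0.873, 0.94, -0.9, 0, 0, 0, -1],
])

```text
clock: 1.7
position: [0.5157, -0.2296, 0.0972]
tool_rot: [-3.032, -0.785, 0.013]
ft_force: [-0.4, 0.3, -0.8]
finger_gap: 1.0
grip_force: 0.0
```

Emit:
servo_tool([
  [0, 0, -0.15, 0, 0, 0, -1],
  [0, 0, -0.35, 0, 0, 0, -1],
  [0, 0, -0.5, 0, 0, 0, -1],
  [0, 0, -0.6, 0, 0, 0, -1],
  [0, 0, -0.64, 0, 0, 0, -1],
  [0, 0, -0.64, 0, 0, 0, -1],
  [0, 0, -0.64, 0, 0, 0, -1],
  [0, 0, -0.64, 0, 0, 0, -1],
])

```text
clock: 2.5
position: [0.5216, -0.2322, 0.0091]
tool_rot: [3.039, 0.79, 0.002]
ft_force: [0.1, -0.8, -0.5]
finger_gap: 0.997
grip_force: 0.0
```

```bash
python3 - <<'E'
from bench import env
import cv2,numpy as np,pickle
o=[]
for n,(x,y,f) in(("scene",(230,200,5)),("top",(300,220,5))):
    s=env.snapshot(n); pickle.dump(s,open(n+"1.pkl","wb")); o.append(cv2.resize(s["color"][y:y+110,x:x+80,::-1],None,fx=5,fy=5,interpolation=2))
cv2.imwrite("pics/pre.png",np.hstack(o)); print(env.get_state()["position"])
E
```

```text
[ 0.52134233 -0.23189576  0.00875267]
```

View pics/pre.png

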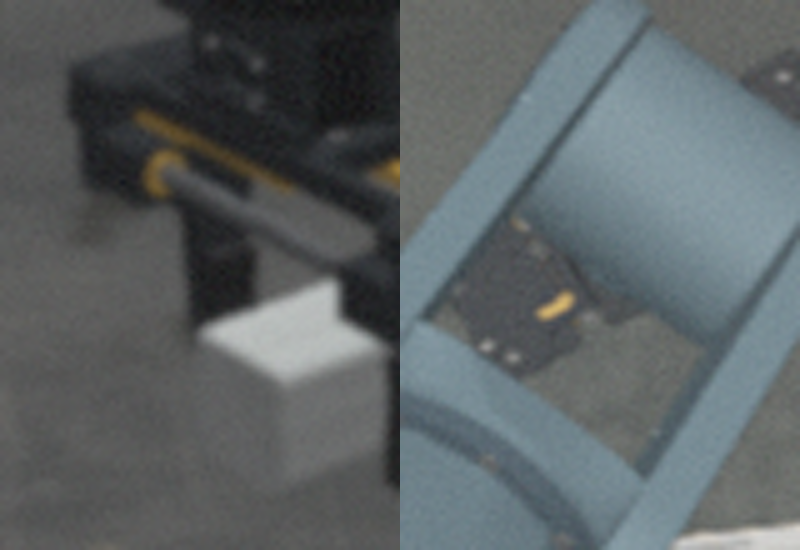

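The fingers straddle the housing, and the near end looks plain. I close and lift.

Emit:
servo_tool([
  [0, 0, -0.02, 0, 0, 0, -1],
  [0, 0, -0.02, 0, 0, 0, 1],
  [0, 0, -0.02, 0, 0, 0, 1],
  [0, 0, -0.02, 0, 0, 0, 1],
  [0, 0, -0.02, 0, 0, 0, 1],
  [0, 0, -0.02, 0, 0, 0, 1],
  [0, 0, -0.02, 0, 0, 0, 1],
  [0, 0, -0.02, 0, 0, 0, 1],
])

```text
clock: 3.4
position: [0.5207, -0.2316, 0.0047]
tool_rot: [3.04, 0.79, 0.0]
ft_force: [0.8, -0.7, -0.8]
finger_gap: 0.52
grip_force: 30.0
```

Emit:
servo_tool([
  [0, 0, 0, 0, 0, 0, 1],
  [0, 0, 0.1, 0, 0, 0, 1],
  [0, 0, 0.3, 0, 0, 0, 1],
  [0, 0, 0.5, 0, 0, 0, 1],
  [0, 0, 0.7, 0, 0, 0, 1],
  [0, 0, 0.8, 0, 0, 0, 1],
  [0, 0, 0.8, 0, 0, 0, 1],
  [0, 0, 0.8, 0, 0, 0, 1],
])

```text
clock: 4.2
position: [0.5201, -0.2311, 0.124]
tool_rot: [-3.04, -0.79, 0.001]
ft_force: [1.0, -0.0, -3.2]
finger_gap: 0.517
grip_force: 30.0
```

Emit:
servo_tool([
  [0, 0.2, 0, 0, 0, 0, 1],
  [0, 0.4, 0, 0, 0, -0.1, 1],
  [0, 0.6, 0, 0, 0, -0.2, 1],
  [0, 0.8, 0, 0, 0, -0.3, 1],
  [0, 1, 0, 0, 0, -0.4, 1],
  [0, 1, 0, 0, 0, -0.457, 1],
  [0, 1, 0, 0, 0, -0.457, 1],
  [0, 1, 0, 0, 0, -0.457, 1],
])

```text
clock: 5.0
position: [0.5202, -0.082, 0.1237]
tool_rot: [-3.113, -0.423, 0.002]
ft_force: [-0.7, -0.5, -3.5]
finger_gap: 0.518
grip_force: 30.0
```

Emit:
servo_tool([
  [0.03, 0.15, 0, 0, 0, 0, 1],
  [0.06, 0.3, 0, 0, 0, 0, 1],
  [0.1, 0.5, 0, 0, 0, 0, 1],
  [0.14, 0.7, 0, 0, 0, 0, 1],
  [0.14, 0.7, -0.2, 0, 0, 0, 1],
  [0.14, 0.7, -0.4, 0, 0, 0, 1],
  [0.14, 0.7, -0.48, 0, 0, 0, 1],
  [0.14, 0.7, -0.48, 0, 0, 0, 1],
])

```text
clock: 5.8
position: [0.54, 0.0229, 0.0505]
tool_rot: [-3.112, -0.42, 0.007]
ft_force: [0.9, 0.1, -3.9]
finger_gap: 0.516
grip_force: 30.0
```

```bash
python3 - <<'E'
from bench import env
import cv2,numpy as np,pickle
from h import proj
o=[]
for n,(x,y) in(("scene",(265,150)),("top",(190,170))):
    s=env.snapshot(n); pickle.dump(s,open(n+"2.pkl","wb")); o.append(cv2.resize(s["color"][y:y+100,x:x+80,::-1],None,fx=5,fy=5,interpolation=2))
cv2.imwrite("pics/ins.png",np.hstack(o)); s=env.get_state();print(s["position"],s["tool_rot"],s["ft_force"],s["joint_positions"])
E
```

```text
[0.5422942  0.02270169 0.05328824] [3.11314953e+00 4.20409923e-01 8.02769741e-04] [ 0.39779849 -0.03352089 -3.57962099] [-1.76927059e-01  3.54101638e-01  1.81291899e+00 -2.31808279e-05
  9.74028986e-01  1.12541982e+00]
```

View pics/ins.png

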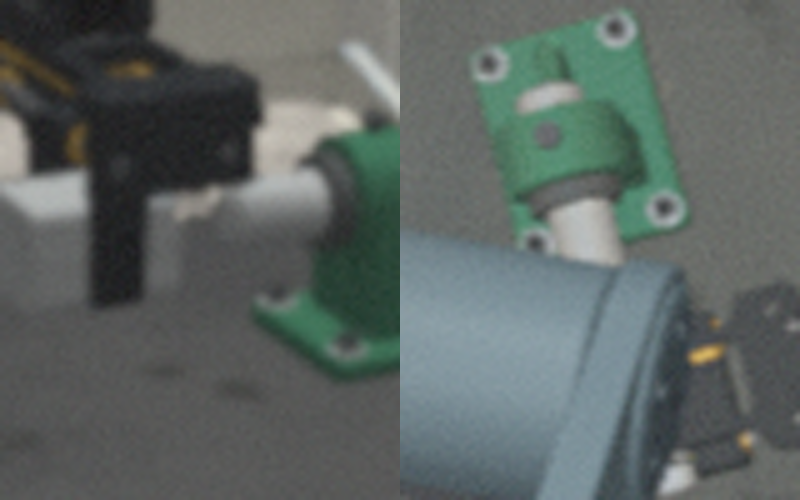

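The scene crop shows the housing level, with its end at about (185,250), close in front of the pin and in line with it. I advance slowly along the axis.

Emit:
servo_tool([
  [0, 0.009, -0.007, 0, 0, 0, 1],
  [0.03, 0.017, -0.007, 0, 0, 0, 1],
  [0.06, 0.026, -0.007, 0, 0, 0, 1],
  [0.09, 0.034, -0.007, 0, 0, 0, 1],
  [0.12, 0.042, -0.007, 0, 0, 0, 1],
  [0.15, 0.05, -0.007, 0, 0, 0, 1],
  [0.165, 0.054, -0.007, 0, 0, 0, 1],
  [0.165, 0.054, -0.007, 0, 0, 0, 1],
])

```text
clock: 6.7
position: [0.5668, 0.0317, 0.0516]
tool_rot: [3.113, 0.422, 0.0]
ft_force: [0.9, -0.3, -3.0]
finger_gap: 0.52
grip_force: 30.0
```

Emit:
servo_tool([
  [0.01, 0.003, 0, 0, 0, 0, 1],
  [0.02, 0.006, 0, 0, 0, 0, 1],
  [0.03, 0.008, 0, 0, 0, 0, 1],
  [0.04, 0.011, 0, 0, 0, 0, 1],
  [0.05, 0.014, 0, 0, 0, 0, 1],
  [0.06, 0.017, 0, 0, 0, 0, 1],
  [0.06, 0.017, 0, 0, 0, 0, 1],
  [0.06, 0.017, 0, 0, 0, 0, 1],
])

```text
clock: 7.5
position: [0.5751, 0.034, 0.0515]
tool_rot: [3.113, 0.422, -0.001]
ft_force: [-2.4, -1.4, -2.2]
finger_gap: 0.517
grip_force: 30.0
```

Emit:
servo_tool([
  [0.01, 0.003, 0, 0, 0, 0, 1],
  [0.02, 0.006, 0, 0, 0, 0, 1],
  [0.03, 0.008, 0, 0, 0, 0, 1],
  [0.04, 0.011, 0, 0, 0, 0, 1],
  [0.04, 0.011, 0, 0, 0, 0, 1],
  [0.04, 0.011, 0, 0, 0, 0, 1],
  [0.04, 0.011, 0, 0, 0, 0, 1],
  [0.04, 0.011, 0, 0, 0, 0, 1],
])

```text
clock: 8.3
position: [0.5819, 0.0352, 0.0518]
tool_rot: [3.112, 0.421, 0.001]
ft_force: [0.2, -5.5, -4.6]
finger_gap: 0.52
grip_force: 30.0
```

No axial stop, only a light sideways force, so the bore is going on. I shift about 1 mm towards -y and continue.

Emit:
servo_tool([
  [0.002, -0.007, 0, 0, 0, 0, 1],
  [0.012, -0.004, 0, 0, 0, 0, 1],
  [0.022, -0.001, 0, 0, 0, 0, 1],
  [0.032, 0.002, 0, 0, 0, 0, 1],
  [0.042, 0.005, 0, 0, 0, 0, 1],
  [0.052, 0.008, 0, 0, 0, 0, 1],
  [0.062, 0.01, 0, 0, 0, 0, 1],
  [0.062, 0.01, 0, 0, 0, 0, 1],
])

```text
clock: 9.1
position: [0.5911, 0.0375, 0.0517]
tool_rot: [-3.113, -0.422, -0.001]
ft_force: [0.2, 0.3, -3.3]
finger_gap: 0.518
grip_force: 30.0
```

Emit:
servo_tool([
  [0.015, 0.004, 0, 0, 0, 0, 1],
  [0.03, 0.008, 0, 0, 0, 0, 1],
  [0.045, 0.012, 0, 0, 0, 0, 1],
  [0.06, 0.017, 0, 0, 0, 0, 1],
  [0.075, 0.021, 0, 0, 0, 0, 1],
  [0.09, 0.025, 0, 0, 0, 0, 1],
  [0.1, 0.028, 0, 0, 0, 0, 1],
  [0.1, 0.028, 0, 0, 0, 0, 1],
])

```text
clock: 9.9
position: [0.606, 0.0416, 0.0517]
tool_rot: [-3.113, -0.422, -0.0]
ft_force: [0.5, 0.1, -3.0]
finger_gap: 0.518
grip_force: 30.0
```

Emit:
servo_tool([
  [0.006, 0.002, 0, 0, 0, 0, 1],
  [0.012, 0.003, 0, 0, 0, 0, 1],
  [0.018, 0.005, 0, 0, 0, 0, 1],
  [0.024, 0.007, 0, 0, 0, 0, 1],
  [0.03, 0.008, 0, 0, 0, 0, 1],
  [0.036, 0.01, 0, 0, 0, 0, 1],
  [0.036, 0.01, 0, 0, 0, 0, 1],
  [0.036, 0.01, 0, 0, 0, 0, 1],
])

```text
clock: 10.7
position: [0.6111, 0.043, 0.0517]
tool_rot: [3.113, 0.422, -0.0]
ft_force: [0.8, -0.4, -3.1]
finger_gap: 0.518
grip_force: 30.0
```

Emit:
servo_tool([
  [0.006, 0.002, 0, 0, 0, 0, 1],
  [0.012, 0.003, 0, 0, 0, 0, 1],
  [0.018, 0.005, 0, 0, 0, 0, 1],
  [0.024, 0.007, 0, 0, 0, 0, 1],
  [0.03, 0.008, 0, 0, 0, 0, 1],
  [0.03, 0.008, 0, 0, 0, 0, 1],
  [0.03, 0.008, 0, 0, 0, 0, 1],
  [0.03, 0.008, 0, 0, 0, 0, 1],
])

```text
clock: 11.5
position: [0.6125, 0.0436, 0.0512]
tool_rot: [-3.113, -0.422, 0.012]
ft_force: [-13.1, -4.5, 4.6]
finger_gap: 0.518
grip_force: 30.0
```

Contact comes at x = 0.6125, against a predicted 0.613. I press slightly more to be sure it is home.

Emit:
servo_tool([
  [0.006, 0.002, 0, 0, 0, 0, 1],
  [0.012, 0.003, 0, 0, 0, 0, 1],
  [0.012, 0.003, 0, 0, 0, 0, 1],
  [0.012, 0.003, 0, 0, 0, 0, 1],
  [0.012, 0.003, 0, 0, 0, 0, 1],
  [0.012, 0.003, 0, 0, 0, 0, 1],
  [0.012, 0.003, 0, 0, 0, 0, 1],
  [0.012, 0.003, 0, 0, 0, 0, 1],
])

```text
clock: 12.3
position: [0.6127, 0.0437, 0.051]
tool_rot: [-3.113, -0.423, 0.018]
ft_force: [-18.9, -5.9, 11.0]
finger_gap: 0.519
grip_force: 30.0
```

```bash
python3 - <<'E'
from bench import env
import cv2,pickle
s=env.snapshot("scene"); pickle.dump(s,open("scene3.pkl","wb")); cv2.imwrite("pics/home.png",cv2.resize(s["color"][150:230,270:390,::-1],None,fx=5,fy=5,interpolation=2))
print(env.get_state()["ft_force"],env.get_state()["position"])
E
```

```text
[-18.74968744  -5.66456384   9.66840583] [0.61263544 0.04369438 0.0509453 ]
```

View pics/home.png

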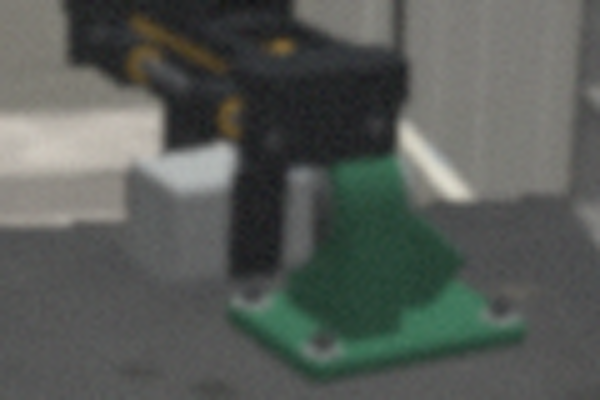

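The scene crop shows the housing (left end at about (155,220)) running right up to the dark shoulder at (322,190), level, so it is home. Now I draw it off.

Emit:
servo_tool([
  [-0.03, -0.008, 0, 0, 0, 0, 1],
  [-0.06, -0.017, 0, 0, 0, 0, 1],
  [-0.1, -0.028, 0, 0, 0, 0, 1],
  [-0.15, -0.041, 0, 0, 0, 0, 1],
  [-0.2, -0.055, 0, 0, 0, 0, 1],
  [-0.25, -0.069, 0, 0, 0, 0, 1],
  [-0.3, -0.083, 0, 0, 0, 0, 1],
  [-0.35, -0.097, 0, 0, 0, 0, 1],
])

```text
clock: 13.15
position: [0.5643, 0.0299, 0.0517]
tool_rot: [3.113, 0.422, 0.0]
ft_force: [0.2, -0.3, -4.0]
finger_gap: 0.521
grip_force: 30.0
```

Emit:
servo_tool([
  [-0.05, -0.014, 0, 0, 0, 0, 1],
  [-0.1, -0.028, 0, 0, 0, 0, 1],
  [-0.15, -0.041, 0, 0, 0, 0, 1],
  [-0.15, -0.041, 0.15, 0, 0, 0, 1],
  [-0.15, -0.1, 0.4, 0, 0, 0, 1],
  [-0.15, -0.3, 0.6, 0, 0, 0, 1],
  [-0.15, -0.5, 0.85, 0, 0, 0, 1],
  [-0.15, -0.7, 1, 0, 0, 0, 1],
])

```text
clock: 13.95
position: [0.5431, -0.0761, 0.2048]
tool_rot: [3.111, 0.423, 0.006]
ft_force: [1.5, -0.4, -4.1]
finger_gap: 0.519
grip_force: 30.0
```

Emit:
servo_tool([
  [0, -0.2, 0.2, 0, 0, 0, 1],
  [0, -0.4, 0.4, 0, 0, -0.15, 1],
  [0, -0.6, 0.6, 0, 0, -0.3, 1],
  [0, -0.8, 0.8, 0, 0, -0.5, 1],
  [0, -1, 0.8, 0, 0, -0.5, 1],
  [0, -1, 0.8, 0, 0, -0.5, 1],
  [0, -1, 0.8, 0, 0, -0.5, 1],
  [0, -1, 0.8, 0, 0, -0.5, 1],
])

```text
clock: 14.75
position: [0.542, -0.2239, 0.3208]
tool_rot: [-3.14, -0.013, 0.002]
ft_force: [-0.8, 0.3, -2.8]
finger_gap: 0.52
grip_force: 30.0
```

```bash
python3 -c "
from bench import env
s=env.get_state();print(s['joint_positions'],s['position'],s['tool_rot'],s['ft_force'])"
```

```text
[-5.94244723e-01  1.51442592e-01  1.47569800e+00  4.35275499e-04
  1.51628002e+00  9.68358845e-01] [ 0.54196823 -0.22388347  0.32077301] [-3.14017709e+00 -1.28255665e-02  1.98709631e-03] [-0.77316139  0.32165982 -2.83343831]
```

Emit:
servo_tool([
  [0, 0, 0, 0, -0.2, 0, 1],
  [0, 0, 0, 0, -0.4, 0, 1],
  [0, 0, 0, 0, -0.6, 0, 1],
  [0, 0, 0, 0, -0.8, 0, 1],
  [0, 0, 0, 0, -1, 0, 1],
  [0, 0, 0, 0, -1, 0, 1],
  [0, 0, 0, 0, -1, 0, 1],
  [0, 0, 0, 0, -1, 0, 1],
])

```text
clock: 15.55
position: [0.543, -0.2246, 0.3223]
tool_rot: [3.033, 0.014, 0.811]
ft_force: [0.5, -0.2, -3.9]
finger_gap: 0.522
grip_force: 30.0
```

```bash
python3 -c "
from bench import env
s=env.get_state();print(s['joint_positions'],s['position'],s['tool_rot'],s['ft_force'])"
```

```text
[-0.79141016 -0.15119759  1.85776387  0.41262823  1.08729888  0.64114585] [ 0.54302584 -0.22464407  0.32234868] [3.03268718 0.01352855 0.8109845 ] [ 0.4647603  -0.20815715 -3.89318698]
```

j4 swings the way its range allows, so I continue tilting while moving toward the dish.

Emit:
servo_tool([
  [0, -0.1, 0, 0, -0.2, 0, 1],
  [0.05, -0.2, 0, 0, -0.4, 0, 1],
  [0.1, -0.3, 0, 0, -0.6, 0, 1],
  [0.15, -0.4, 0, 0, -0.8, 0, 1],
  [0.17, -0.5, 0, 0, -1, 0, 1],
  [0.17, -0.6, 0, 0, -1, 0, 1],
  [0.17, -0.7, 0, 0, -1, 0, 1],
  [0.17, -0.7, 0, 0, -1, 0, 1],
])

```text
clock: 16.35
position: [0.5686, -0.3326, 0.323]
tool_rot: [2.717, 0.011, 1.566]
ft_force: [-0.6, 0.6, -3.2]
finger_gap: 0.517
grip_force: 30.0
```

```bash
python3 -c "
from bench import env
s=env.get_state();print(s['joint_positions'],s['position'],s['tool_rot'],s['ft_force'])"
```

```text
[-1.10437078 -0.03155049  1.98682127  1.17980016  0.98825444 -0.14781349] [ 0.56855556 -0.33256099  0.32298754] [2.71673877 0.01092662 1.56564284] [-0.60107206  0.62780278 -3.19856766]
```

```bash
python3 - <<'E'
from h import *
s=load("top");q=load("scene")
for z in(.15,.2,.25,.3): print(z,ray(s,(541,336),z).round(3),ray(q,(182,296),z).round(3))
E
```

```text
0.15 [[ 0.364 -0.625  0.15 ]] [[ 0.365 -0.48   0.15 ]]
0.2 [[ 0.369 -0.604  0.2  ]] [[ 0.372 -0.566  0.2  ]]
0.25 [[ 0.373 -0.583  0.25 ]] [[ 0.379 -0.651  0.25 ]]
0.3 [[ 0.378 -0.561  0.3  ]] [[ 0.386 -0.737  0.3  ]]
```

Emit:
servo_tool([
  [0, 0, 0, 0, -0.2, 0, 1],
  [0, 0, 0, 0, -0.4, 0, 1],
  [0, 0, 0, 0, -0.6, 0, 1],
  [0, 0, 0, 0, -0.8, 0, 1],
  [0, 0, 0, 0, -1, 0, 1],
  [0, 0, 0, 0, -1, 0, 1],
  [0, 0, 0, 0, -1, 0, 1],
  [0, 0, 0, 0, -1, 0, 1],
])

```text
clock: 17.15
position: [0.5687, -0.3299, 0.3232]
tool_rot: [2.219, 0.013, 2.216]
ft_force: [0.1, -0.1, -2.7]
finger_gap: 0.514
grip_force: 30.0
```

```bash
python3 -c "
from bench import env
from scipy.spatial.transform import Rotation as R
s=env.get_state();print(s['joint_positions'],s['position'],s['ft_force']);print(R.from_rotvec(s['tool_rot']).as_matrix().round(3))"
```

```text
[-1.19461599  0.2085192   2.12908685  1.83602447  1.30346758 -0.81263933] [ 0.56868034 -0.32993731  0.32317543] [ 0.06942522 -0.06939035 -2.73582004]
[[ 0.001  0.002  1.   ]
 [ 0.01  -1.     0.002]
 [ 1.     0.01  -0.001]]
```

The white bottle's top is at about (0.37, -0.59, 0.22), so I yaw the tool -30° to keep the wrist well away from it, then move over the dish.

Emit:
servo_tool([
  [0, 0, 0, 0, 0, -0.2, 1],
  [0, 0, 0, 0, 0, -0.4, 1],
  [0, 0, 0, 0, 0, -0.6, 1],
  [0, 0, 0, 0, 0, -0.8, 1],
  [0, 0, 0, 0, 0, -1, 1],
  [0, 0, 0, 0, 0, -1, 1],
  [0, 0, 0, 0, 0, -1, 1],
  [0, 0, 0, 0, 0, -1, 1],
])

```text
clock: 17.95
position: [0.5684, -0.3302, 0.323]
tool_rot: [1.925, -0.505, 1.924]
ft_force: [-1.1, 0.2, -2.3]
finger_gap: 0.515
grip_force: 30.0
```

Emit:
servo_tool([
  [0.02, -0.12, 0, 0, 0, 0, 1],
  [0.04, -0.3, 0, 0, 0, 0, 1],
  [0.06, -0.48, 0, 0, 0, 0, 1],
  [0.08, -0.64, 0, 0, 0, 0, 1],
  [0.1, -0.78, 0, 0, 0, 0, 1],
  [0.11, -0.867, 0, 0, 0, 0, 1],
  [0.11, -0.867, 0, 0, 0, 0, 1],
  [0.11, -0.867, 0, 0, 0, 0, 1],
])

```text
clock: 18.75
position: [0.584, -0.46, 0.3211]
tool_rot: [1.927, -0.509, 1.921]
ft_force: [0.4, 1.4, -3.3]
finger_gap: 0.521
grip_force: 30.0
```

```bash
python3 - <<'E'
from bench import env
import cv2,numpy as np
from scipy.spatial.transform import Rotation as R
s=env.get_state();print(s['joint_positions'],s['position'],s['ft_force']);print(R.from_rotvec(s['tool_rot']).as_matrix().round(3))
a=env.snapshot("scene")["color"];b=env.snapshot("top")["color"]
cv2.imwrite("pics/over.png",np.hstack([cv2.resize(a[50:430,140:520],(400,400)),cv2.resize(b[100:440,300:640],(400,400))])[:,:,::-1])
E
```

```text
[-1.04195559  0.24825562  2.08370945  2.45024845  0.88986718 -1.09856205] [ 0.58395432 -0.45999323  0.32111807] [ 0.38323218  1.39305094 -3.28824593]
[[ 0.005 -0.5    0.866]
 [ 0.006 -0.866 -0.5  ]
 [ 1.     0.008 -0.001]]
```

View pics/over.png

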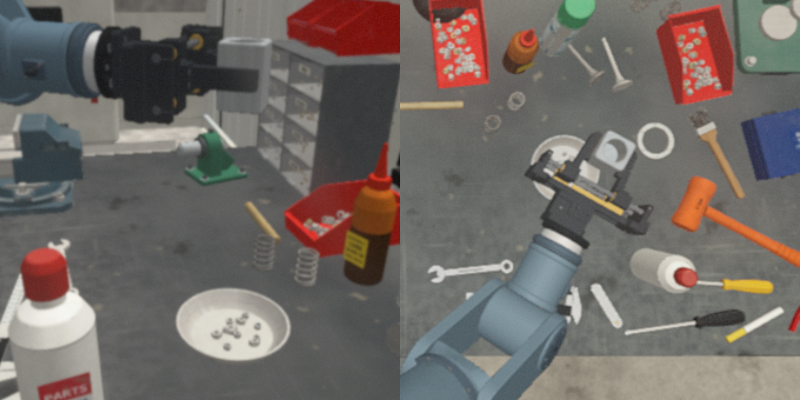

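In the left half the housing is held upright at (242,70), and in the right half its open bore faces up at (612,152). Nothing else has moved. I lower it to about a hand's width above the dish.

Emit:
servo_tool([
  [0, 0, -0.12, 0, 0, 0, 1],
  [0, 0, -0.27, 0, 0, 0, 1],
  [0, 0, -0.42, 0, 0, 0, 1],
  [0, 0, -0.57, 0, 0, 0, 1],
  [0, 0, -0.72, 0, 0, 0, 1],
  [0, 0, -0.85, 0, 0, 0, 1],
  [0, 0, -0.93, 0, 0, 0, 1],
  [0, 0, -0.93, 0, 0, 0, 1],
])

```text
clock: 19.65
position: [0.5844, -0.4584, 0.1797]
tool_rot: [1.931, -0.51, 1.921]
ft_force: [-1.0, 0.8, -3.6]
finger_gap: 0.52
grip_force: 30.0
```

Emit:
servo_tool([
  [0, 0, 0, 0, 0, 0, 1],
  [0, 0, 0, 0, 0, 0, 1],
  [0, 0, 0, 0, 0, 0, 1],
  [0, 0, 0, 0, 0, 0, 1],
  [0, 0, 0, 0, 0, 0, 1],
  [0, 0, 0, 0, 0, 0, 1],
  [0, 0, 0, 0, 0, 0, 1],
  [0, 0, 0, 0, 0, 0, 1],
])

```text
clock: 20.45
position: [0.5844, -0.46, 0.1821]
tool_rot: [1.926, -0.508, 1.922]
ft_force: [-0.3, 0.3, -2.6]
finger_gap: 0.518
grip_force: 30.0
```

```bash
python3 - <<'E'
from bench import env
from h import *
from scipy.spatial.transform import Rotation as R
b=env.snapshot("top");im=b["color"]
s=env.get_state();M=R.from_rotvec(s['tool_rot']).as_matrix();print(s['position'],s['ft_force'],s['grip_force'],abs(s['dq']).max(),"housing",s['position']-.0183*M[:,2])
m=((im.mean(2)>165)).astype(np.uint8);print(proj(b,s['position']-.0183*M[:,2]+[0,0,.033]))
cv2.imwrite("pics/fin.png",cv2.resize(im[190:310,380:500,::-1],(480,480)))
E
```

```text
[ 0.58440274 -0.45996115  0.18210667] [ 1.1044142   0.01357117 -4.03828801] 30.000310134237225 0.0009659416757754359 housing [ 0.56855487 -0.45081047  0.1821079 ]
[[461.92208375 235.06058762]]
```

View pics/fin.png

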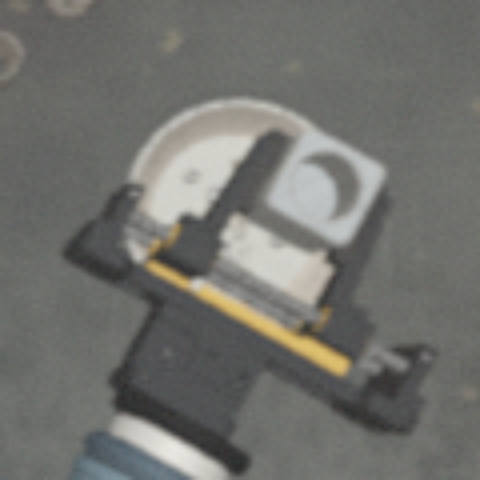

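The bore mouth is seen at (462,237) and predicted at (462,235), so the housing is upright, at rest and over the middle of the dish.

```bash
python3 -c "
from bench import env
print(env.hand_in())"
```

```text
the job is handed in; nothing more can be done
None
```

Job handed in: I slid the housing's bored end home against the gauge shoulder, drew it off, and was holding it bore-up and still over the middle of the dish, its centre about 0.18 m above the bench; no verdict was returned.

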